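# Unload and gauge the cooling station

### The job

Raise the clear guard of the cooling station by its stay and set the foot of the stay on its rest, so that the guard stays up by itself; then take out every mount and sort it by fit: a mount that slides under a tongue of the loading rack goes fully home against the back of a free lane (one mount to a lane), and one that is too tall goes upright into the grey tray. When all are sorted, lift the stay off its rest, lower the guard gently until it is shut with the stay hanging down, and do not shift the bottle, the loupe or the tweezers.

Things in the scene. Friction and masses are not known exactly. Their poses are not given: they have to be found in the camera images.
- station: fixed cooling station: grey vented base 216 (x) x 292 (y) x 80 mm with an aluminium plate on top; origin at the centre of its underside on the bench, x to its back, y to its left, z up. The stay hangs outside its right (-y) side, at y -168 mm
- plate_mid (a point): middle of the row of mounts on the cooling plate's top, at -58, 0, 90 mm in the station's frame, axes as the station's. The plate is flat, 202 (x) x 278 (y) mm; the mounts stand on it in a row along y, about 60 mm apart. The raised guard leans over the plate behind them (its front edge stands over x 20 mm, 190 mm above the plate)
- guard_front (a point): middle of the guard's front edge, 178 mm from its hinge axis. The guard is a clear panel in a steel frame, 282 mm wide, with an 8 mm lip at the front and 24 mm skirts at the sides; x points to its hinge, z out of its upper face
- guard (a joint): hinge of the guard, rad: 0 shut, grows as its front edge rises, end stop at 1.75. It weighs 0.35 kg and falls shut unless propped; with the stay on its rest it stands at about 1.17
- guard_hinge (a point): middle of the guard's hinge axis (90, 0, 122 mm in the station's frame); the axis runs along the station's y, axes as the station's
- stay (a joint): hinge of the stay on the guard, rad, about the same y axis: 0 when the stay is square to the guard (hanging straight down while the guard is shut); minus the guard's angle when the stay is upright. It swings freely, range -2.4 to 0.7
- stay_pivot (a point): pivot of the stay on the guard, 172 mm from the guard's hinge axis; moves with the stay, z along the stay towards its grip
- stay_grip (a point): middle of the black plastic grip at the top end of the stay, 32 mm above the pivot: 16 (x) x 12 (y) mm, 46 mm long; free on all sides, the guard's side is 27 mm inboard. Axes turn with the stay, z along the stay upwards. Holding it one can lift the guard and steer the stay's foot at once
- stay_foot (a point): axis of the round foot pin (10 mm thick, 22 mm long along y) at the lower end of the stay, 110 mm from the pivot
- stay_rest (a point): where the foot pin's axis lies when set: 43, -168, 172 mm in the station's frame, axes as the station's. The rest is a steel ledge, open to the front (front end at x 28 mm), sloping down to a back wall 17 mm high; the pin comes in over the front end, some 6 mm higher than it will lie, and sits down in the corner; the guard's weight holds it there
- rack: fixed steel loading rack, plate 124 (x) x 250 (y) x 8 mm, origin at the centre of its underside, x to its back (which is turned to the robot's right), z up. A rail 13 mm deep stands along the back, its front face at x 49 mm. From it three tongues, 12 mm wide and 8 mm thick, reach forward to x 6 mm, each over a lane, open to the front and sides, 19.5 mm above the plate (underside at z 27.5 mm, top at z 35.5 mm)
- lane_0 (a point): first lane of the rack: the point on the plate (z 8 mm) under the centre of a mount that is fully home against the back rail (x 34 mm, y 68 mm in the rack's frame); mounts are slid in along the rack's +x
- lane_1 (a point): middle lane of the rack: the point on the plate (z 8 mm) under the centre of a mount that is fully home against the back rail (x 34 mm, y 0 mm in the rack's frame); mounts are slid in along the rack's +x
- lane_2 (a point): third lane of the rack: the point on the plate (z 8 mm) under the centre of a mount that is fully home against the back rail (x 34 mm, y -68 mm in the rack's frame); mounts are slid in along the rack's +x
- tray: fixed grey plastic tray, 110 (x) x 150 (y) x 20 mm outside, walls and bottom 4 mm, open above; origin at the centre of its underside
- mount_a: black round specimen mount, 30 mm across, 17 to 21 mm tall (each its own height, not known beforehand), standing upright on the cooling plate with its bright metal face up; origin at the centre of its underside, z up. None if absent
- mount_b: black round specimen mount, 30 mm across, 17 to 21 mm tall (each its own height, not known beforehand), standing upright on the cooling plate with its bright metal face up; origin at the centre of its underside, z up. None if absent
- mount_c: black round specimen mount, 30 mm across, 17 to 21 mm tall (each its own height, not known beforehand), standing upright on the cooling plate with its bright metal face up; origin at the centre of its underside, z up. None if absent
- mount_d: black round specimen mount, 30 mm across, 17 to 21 mm tall (each its own height, not known beforehand), standing upright on the cooling plate with its bright metal face up; origin at the centre of its underside, z up. None if absent
- etchant: brown bottle, 52 mm across, 105 mm tall, upright; a bystander; origin at the centre of its underside
- loupe: black eye loupe, 38 mm across, 34 mm tall; a bystander; origin at the centre of its underside
- tweezers: steel tweezers lying flat, 126 mm long along their y, 14 mm wide; a bystander; origin at the middle of the underside

How it is judged:
By the outcome, as a careful person would: the job done as asked, in the order asked, and still so for the second after the job is handed in, with the robot touching nothing.
Of mount_a, mount_b, mount_c, mount_d only 3 to 4 are there at a start; the rules pass over those that are not, and their reading is None.
At some moment in a run one of mount_a, mount_c may be knocked a few centimetres aside while the robot is not near it.
It also fails if it takes over 208 s, if anything falls off the work surface, if the arm or the gripper's body presses on something with over 40 N, if the wrist force passes 120 N, or if a joint passes its speed limit or range.

### The arm

A 6-joint arm with a two-finger parallel gripper is mounted at the origin on a cart in front of the work surface, level with it; the furniture and walls round the work are solid. World frame = base frame: x ahead of the robot, y to its left, z up, the work surface at z = 0. Lengths are in mm, angles in degrees, forces in N, time in s.
With the tool pointing down it reaches from about 400 to 925 mm from the base axis. Payload 12.5 kg.
Tool frame: the origin (TCP) lies at the very end of the fingers, on their centre line; the grasp point (between the pads) lies hold_point_z behind it (hold_point_z is the distance from the TCP to the grasp point, in mm); z points along the fingers, y is the line along which they close (so a half turn about z gives the same grasp; the last joint's range is limited). The gripper opens to 95 mm and grips with 3 to 60 N. Pads are 20 mm wide; open, the fingers measure 119 mm over their backs; the gripper's body (75 mm by 180 mm) begins 59 mm behind the grasp point.
Start: joints at [-76.753, 28.126, 89.318, -0, 62.55, -6.05], TCP at [206.566, -589.896, 214.661] pointing down, gripper open.
Joint ranges: [-177.58, 177.58], [-47.91, 125.51], [2.72, 160], [-65.01, 245.01], [3.68, 167.84], [-153.87, 153.87]. Speed limits (degrees/s): [127.2, 127.2, 159.86, 180, 180, 180].

### API

Orientations are given as a 3x3 rotation matrix whose columns are the frame's x, y, z axes.
In Python, from cell import move_ptp, move_linear, move_joints, gripper_to, sleep, solve_ik, sense, snapshot, get_calibration, IKError, finish_job, hold_point_z gives the robot as it stands. Calls block until the motion is done:
- move_ptp(position, orientation): joint-space move of the TCP to a pose.
- move_linear(position, vel=150, attitude=None): straight line of the TCP; attitude=None keeps the orientation; vel is the mean speed in mm/s.
- move_joints(angles): joint-space move.
- gripper_to(opening, grasp_force=None): finger opening in mm; grasp_force is the grip in N (None keeps the last); returns when the fingers have stopped.
- sleep(seconds).
- solve_ik(position, orientation): joint angles nearest the present ones, or None.
- sense(): the state.
- snapshot(name): name is "scene" or "top" or "wrist"; returns the picture (400x640x3 uint8, red, green, blue); there is no depth.
- get_calibration(name): a dict with "fx", "fy", "cx", "cy" (pixels), "world_from_camera" (4x4, takes a point from camera to world coordinates); the wrist camera has in their place "mount" (4x4, takes a point from camera to tool coordinates, whose origin is the TCP and whose axes are the flange's). Camera axes: x right, y up, looking along -z (the intrinsics and any distortion apply to the point x, -y, -z); pixel columns grow to the right and rows downward; lengths in mm; the calibration is good to about 2 mm. A picture is of the moment at which its call begins: read the wrist's pose just before it. get_calibration takes no time and is no camera call.
A pose or a line that the arm cannot do raises IKError and nothing moves.
- finish_job(): hands the job in; it is judged then, once.
The state is a dict: "t": time; "qpos": joint angles; "dq": joint speeds; "joint_torque": joint torques, N m; "eef_pos": TCP position; "orientation": TCP orientation; "wrist_force": force on the tool from outside, world axes, zero at the start; "wrist_torque": the same for the moment, N m; "finger_gap": finger opening in mm; "finger_force": force on a finger pad.
Only numpy, scipy, OpenCV 4.12 (cv2) and the standard library are available. Lean on these libraries where they do the work, as an engineer would, in place of code of your own. Each camera call takes 0.05 s, during which the arm holds its last target. There are 200 camera calls.

## Working session

There is one attempt and no reset: what is moved stays moved. The work goes in short steps, each a Python script; the robot and the scene stay as the last script left them, time stands still between calls to the robot, and variables do not carry over. Pictures are saved under pics/ and viewed, at most 17 in all, crops included, and the job is handed in when it is done.

```bash
ls; mkdir -p pics; python3 - <<'E'
from cell import *
import cell,cv2,numpy as np
for n in("scene","top"):
    cv2.imwrite(f"pics/{n}0.png",snapshot(n)[:,:,::-1]); 
    c=get_calibration(n);print(n,{k:np.round(v,3).tolist() if not isinstance(v,str) else v for k,v in c.items()})
c=get_calibration("wrist");print({k:np.round(v,3).tolist() for k,v in c.items()})
s=sense();print(s, hold_point_z)
E
```

```text
pics
scene {'fx': 511.033, 'fy': 511.033, 'cx': 311.7, 'cy': 197.533, 'world_from_camera': [[-0.598, 0.361, -0.716, -639.804], [-0.802, -0.251, 0.543, 866.7], [0.017, 0.898, 0.44, 824.058], [0.0, 0.0, 0.0, 1.0]]}
top {'fx': 414.05, 'fy': 414.05, 'cx': 319.86, 'cy': 198.287, 'world_from_camera': [[-0.017, 0.991, -0.136, 356.412], [-1.0, -0.014, 0.026, 13.134], [0.024, 0.137, 0.99, 1312.635], [0.0, 0.0, 0.0, 1.0]]}
{'fx': 354.57, 'fy': 354.57, 'cx': 316.622, 'cy': 197.011, 'mount': [[-0.0, 0.965, 0.264, 73.895], [1.0, 0.0, -0.0, 0.074], [-0.0, 0.264, -0.965, -170.382], [0.0, 0.0, 0.0, 1.0]]}
{'t': 0.1, 'qpos': array([-7.67541595e+01,  2.81585484e+01,  8.93457518e+01,  1.45851059e-03,
        6.25500094e+01, -6.04881880e+00]), 'dq': array([-0.02463263, -0.22714785, -0.10571538,  0.04586379,  0.00105047,
        0.0022947 ]), 'joint_torque': array([ 2.83858390e-03, -6.13622475e+01, -2.58604842e+01,  6.93374849e-02,
        4.70217399e-02, -8.49177104e-05]), 'eef_pos': array([ 206.51194916, -589.67356399,  214.14875119]), 'orientation': array([[ 9.43835648e-01,  3.30415240e-01, -1.95198764e-04],
       [ 3.30415275e-01, -9.43835200e-01,  9.27839052e-04],
       [ 1.22336698e-04, -9.40224227e-04, -9.99999551e-01]]), 'wrist_force': array([-0.6227744 , -0.63272369, -0.19319829]), 'wrist_torque': array([ 0.04438265, -0.02021566, -0.02457496]), 'finger_force': 0.0, 'finger_gap': 95.2467794913901} 18.8
```

View pics/scene0.png

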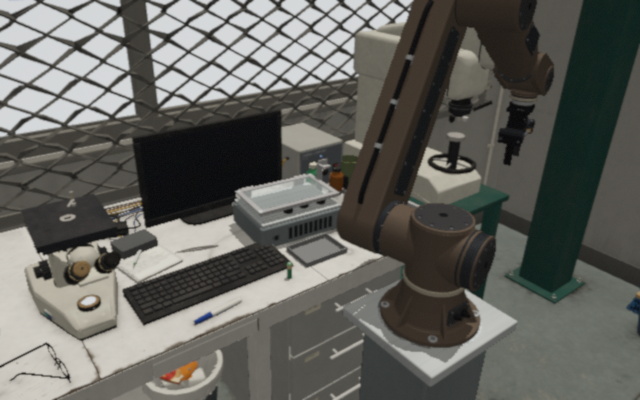

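View pics/top0.png

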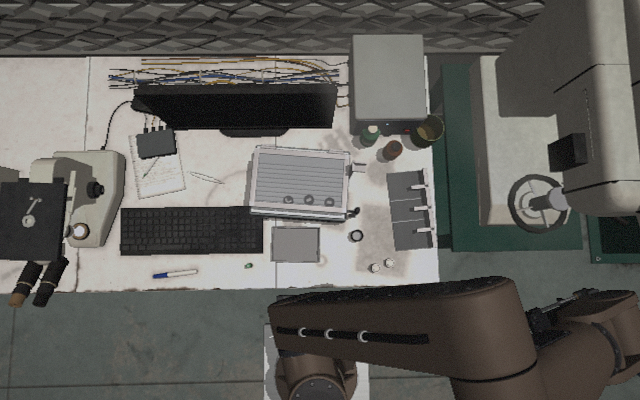

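Top view: station around (300,182) with 3 mounts visible near (288..330,200), tray (296,244), rack (408,208), stay at right (350,210). I'll enlarge that.

```bash
python3 - <<'E'
import cv2
i=cv2.imread("pics/top0.png")[135:280,242:442]
cv2.imwrite("pics/topc.png",cv2.resize(i,None,fx=4,fy=4,interpolation=cv2.INTER_CUBIC))
E
```

```text
(no output)
```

View pics/topc.png

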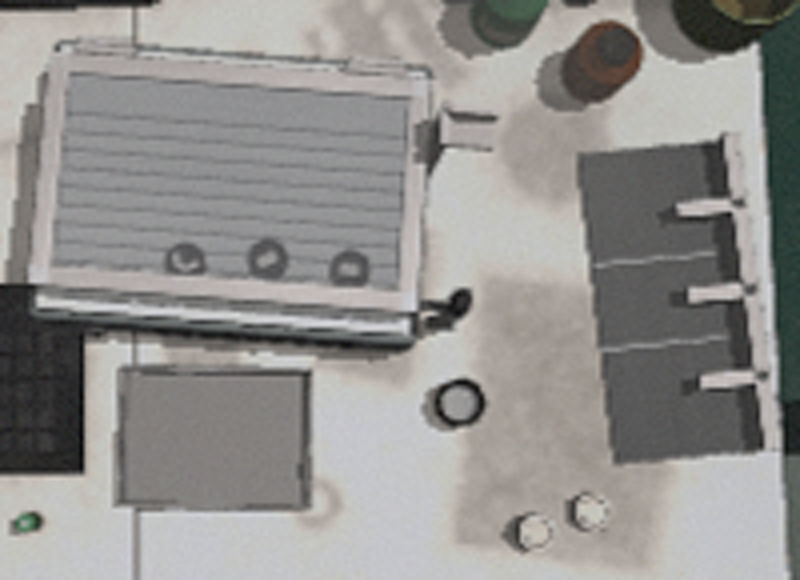

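Crop (pixel = 242+x/4, 135+y/4): three mounts at (185,260),(267,260),(350,268); stay grip at (460,300); rest at (465,130); tray corners (120,370)-(310,505); loupe (460,400); bottle (605,55); rack with tongues at right.

```bash
cat > h.py <<'E'
from cell import *
import cv2,numpy as np
def K(c): return np.array([[c["fx"],0,c["cx"]],[0,c["fy"],c["cy"]],[0,0,1]])
def campose(name,s=None):
    c=get_calibration(name)
    if name!="wrist": return c,np.array(c["world_from_camera"])
    T=np.eye(4);T[:3,:3]=s["orientation"];T[:3,3]=s["eef_pos"]
    return c,T@np.array(c["mount"])
def ray(name,uv,s=None):
    c,T=campose(name,s)
    d=np.array([(uv[0]-c["cx"])/c["fx"],-(uv[1]-c["cy"])/c["fy"],-1])
    return T[:3,3],T[:3,:3]@d
def onz(name,uv,z,s=None):
    o,d=ray(name,uv,s); return o+d*(z-o[2])/d[2]
def proj(name,P,s=None):
    c,T=campose(name,s); p=np.linalg.inv(T)@np.append(P,1)
    return np.array([c["cx"]+c["fx"]*p[0]/-p[2], c["cy"]+c["fy"]*p[1]/p[2]])
def down(yaw): # tool pointing down, tool y axis at angle yaw(deg) in world
    a=np.radians(yaw); y=np.array([np.cos(a),np.sin(a),0]); z=np.array([0,0,-1.])
    return np.c_[np.cross(y,z),y,z]
def Rz(a): a=np.radians(a);return np.array([[np.cos(a),-np.sin(a),0],[np.sin(a),np.cos(a),0],[0,0,1]])
def shot(name,f=None):
    s=sense(); im=snapshot(name)
    if f:
        cv2.imwrite(f"pics/{f}.png",im[:,:,::-1]); np.save(f"pics/{f}.npy",dict(eef_pos=s["eef_pos"],orientation=s["orientation"]),allow_pickle=True)
    return s,im
def state(f): return np.load(f"pics/{f}.npy",allow_pickle=True).item()
E
python3 - <<'E'
from h import *
for n,x,y,z in [("gTL",60,50,125),("gTR",432,68,125),("gBL",38,283,125),("gBR",418,310,125),("m1",185,260,105),("m2",267,260,105),("m3",350,268,105),("grip",460,300,150),("rest",470,130,172),("trTL",118,368,20),("trTR",310,370,20),("trBR",308,508,20),("trBL",116,504,20),("rkTL",578,155,8),("rkBL",615,462,8),("t0",680,210,35),("t0b",742,205,35),("t1",690,297,35),("t2",702,383,35),("t2b",765,376,35),("loupe",460,400,34),("bottle",612,42,105)]:
    print(n,onz("top",(242+x/4-.4,135+y/4-.4),z).round())
E
```

```text
gTL [674. 165. 125.]
gTR [ 657. -108.  125.]
gBL [502. 180. 125.]
gBR [478. -93. 125.]
m1 [520.  76. 105.]
m2 [519.  15. 105.]
m3 [512. -45. 105.]
grip [ 483. -121.  150.]
rest [ 600. -129.  172.]
trTL [447. 133.  20.]
trTR [443. -17.  20.]
trBR [337. -13.  20.]
trBL [343. 134.  20.]
rkTL [ 614. -236.    8.]
rkBL [ 368. -255.    8.]
t0 [ 564. -309.   35.]
t0b [ 567. -359.   35.]
t1 [ 495. -314.   35.]
t2 [ 428. -320.   35.]
t2b [ 432. -370.   35.]
loupe [ 418. -132.   34.]
bottle [ 681. -246.  105.]
```

```bash
python3 - <<'E'
from h import *
move_ptp([430,-230,330],down(-90)); sleep(.2); shot("wrist","w_rack")
move_ptp([480,-20,330],down(-90)); sleep(.2); shot("wrist","w_st")
print(sense()["t"],sense()["eef_pos"])
a=cv2.imread("pics/w_rack.png");b=cv2.imread("pics/w_st.png")
cv2.imwrite("pics/both.png",cv2.resize(np.vstack([a,b]),(0,0),fx=.75,fy=.75))
E
```

```text
3.0833 [480.01343541 -21.0296827  329.95235337]
```

View pics/both.png

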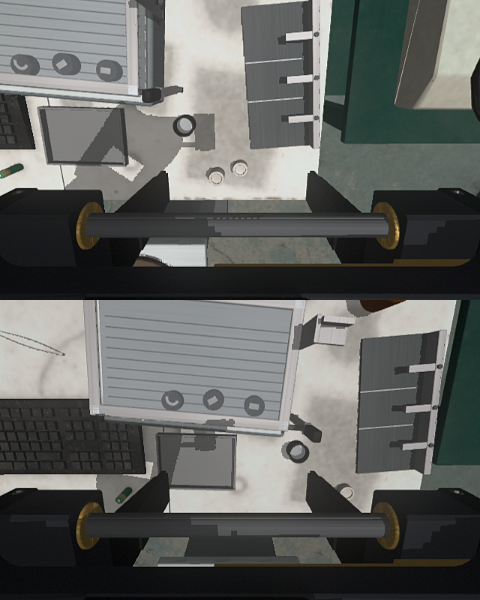

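Upper (w_rack): rack seen whole with 3 tongues; lower (w_st): guard, mounts, rest and grip. Enlarging both for pixel picks.

```bash
python3 - <<'E'
import cv2
a=cv2.imread("pics/w_rack.png")[0:205,310:450];b=cv2.imread("pics/w_st.png")[0:250,100:500]
cv2.imwrite("pics/ra.png",cv2.resize(a,None,fx=2.9,fy=2.9,interpolation=cv2.INTER_CUBIC))
cv2.imwrite("pics/st.png",cv2.resize(b,None,fx=2,fy=2,interpolation=cv2.INTER_CUBIC))
E
```

```text
(no output)
```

View pics/ra.png

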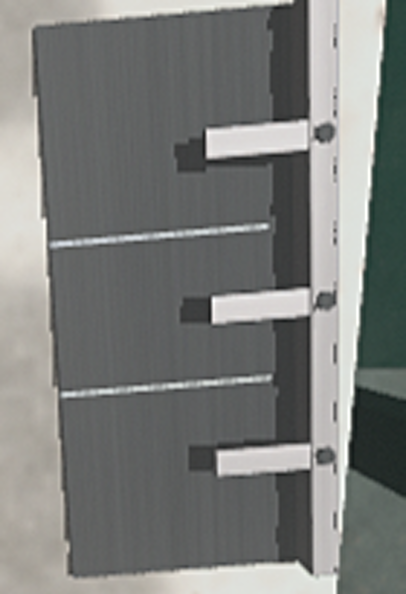

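View pics/st.png

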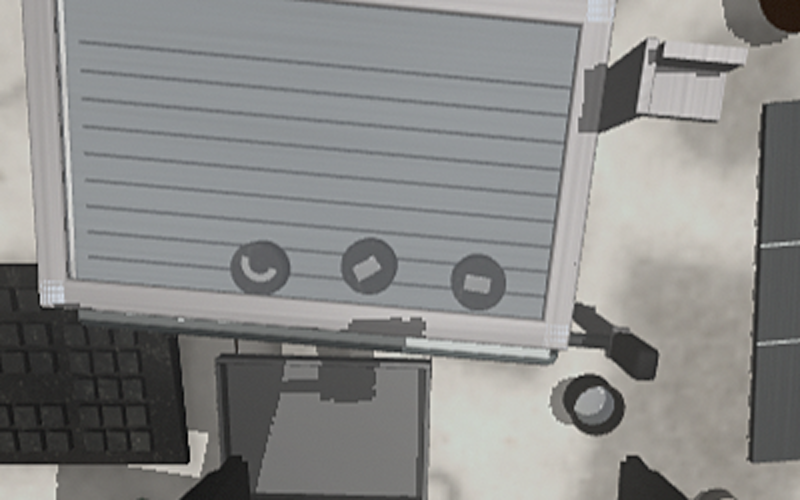

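```bash
python3 - <<'E'
from h import *
s=state("w_rack"); R=lambda x,y,z:onz("wrist",(310+x/2.9-.3,y/2.9-.3),z,s)
print("plate",R(34,28,8).round(1),R(70,577,8).round(1))
P=[R(205,143,35.5),R(211,310,35.5),R(217,462,35.5)];print(np.round(P,1))
P2=[R(308,136,35.5),R(311,303,35.5),R(312,457,35.5)];print("tongue backs",np.round(P2,1))
yv=P[0]-P[2];y2=R(34,28,8)-R(70,577,8)
print("yaw of rack y",np.degrees(np.arctan2(yv[1],yv[0])),np.degrees(np.arctan2(y2[1],y2[0])), np.linalg.norm(yv),np.linalg.norm(y2))
s=state("w_st");S=lambda x,y,z:onz("wrist",(100+x/2-.25,y/2-.25),z,s)
FL,FR=S(42,303,126),S(566,347,126);print("front",FL,FR,np.linalg.norm(FL-FR))
yv=FL-FR;print("station yaw",np.degrees(np.arctan2(-yv[0],yv[1])))
for m in [(260,267),(370,266),(478,282)]: print("mount",S(*m,109).round(1))
print("rest front",S(685,118,172).round(1),"wall",S(703,50,184).round(1))
print("griptop",S(643,365,177).round(1),"pivot",S(590,325,125).round(1))
print("tray",[S(x,y,20).round(0) for x,y in[(217,355),(430,358),(425,499)]],"loupe",S(594,404,34).round())
E
```

```text
plate [ 613.6 -236.9    8. ] [ 366.6 -255.4    8. ]
[[ 563.6 -308.6   35.5]
 [ 495.5 -314.3   35.5]
 [ 428.5 -320.3   35.5]]
tongue backs [[ 566.3 -351.7   35.5]
 [ 498.4 -357.9   35.5]
 [ 430.7 -363.3   35.5]]
yaw of rack y 4.95998131339012 4.279183864299214 135.59097577985946 247.69832418218695
front [502.13518962 185.60328567 126.        ] [477.86096641 -92.48332309 126.        ] 279.14404863108405
station yaw -4.988712506337708
mount [519.2  73.2 109. ]
mount [519.6  13.3 109. ]
mount [510.8 -45.7 109. ]
rest front [ 588.2 -130.6  172. ] wall [ 613.  -131.6  184. ]
griptop [ 479.6 -119.2  177. ] pivot [ 489.6 -104.9  125. ]
tray [array([451., 129.,  20.]), array([449., -19.,  20.]), array([343., -15.,  20.])] loupe [ 419. -131.   34.]
```

```bash
cat > stn.py <<'E'
from h import *
YAW=-4.9; C=np.array([576.5,39.,0]); RS=Rz(YAW)
def pivot(th): return np.array([90-172*np.cos(th),-168,122+172*np.sin(th)])
def stay_pose(th,phi,flip=1,extra=0):  # TCP pose holding the grip; phi rad: foot leaning to the back
    u=np.array([-np.sin(phi),0,np.cos(phi)]); y=flip*np.array([np.cos(phi),0,np.sin(phi)])
    p=pivot(th)+u*(32-hold_point_z+extra)
    return C+RS@p, RS@np.c_[np.cross(y,-u),y,-u]
def foot(th,phi): return pivot(th)+110*np.array([np.sin(phi),0,-np.cos(phi)])
D=np.radians
UP=[(0.15,0),(.3,D(-4)),(.45,D(-8)),(.6,D(-12)),(.75,D(-15)),(.9,D(-15)),(1.05,D(-15)),(1.2,D(-15)),(1.32,D(-15))]
def phix(th,x=43.): return np.arcsin((x-pivot(th)[0])/110)
OVER=[(1.32,D(-8)),(1.32,phix(1.32,42))]
SET=[(t,phix(t,42.5)) for t in (1.28,1.24,1.20,1.17)]
E
python3 - <<'E'
from stn import *
for f in(1,-1):
    for th,ph in [(0,0)]+UP+OVER+SET:
        p,R=stay_pose(th,ph,f);q=solve_ik(p,R);print(f,th,round(np.degrees(ph),1),foot(th,ph).round(0)[[0,2]],p.round(), None if q is None else q.round())
E
```

```text
1 0 0.0 [-82.  12.] [ 480. -121.  135.] [-22.  24. 112.  -0.  44. -17.]
1 0.15 0.0 [-80.  38.] [ 482. -122.  161.] [-22.  22. 110.  -0.  48. -17.]
1 0.3 -4.0 [-82.  63.] [ 489. -122.  186.] [-21.  22. 106.  -1.  56. -15.]
1 0.45 -8.0 [-80.  88.] [ 499. -123.  210.] [-20.  23. 100.  -2.  65. -14.]
1 0.6 -12.0 [-75. 112.] [ 513. -124.  232.] [-19.  24.  94.  -3.  73. -13.]
1 0.75 -15.0 [-64. 133.] [ 530. -126.  252.] [-19.  26.  89.  -4.  80. -13.]
1 0.9 -15.0 [-45. 150.] [ 549. -127.  269.] [-18.  27.  85.  -3.  83. -12.]
1 1.05 -15.0 [-24. 165.] [ 570. -129.  284.] [-18.  28.  80.  -3.  86. -12.]
1 1.2 -15.0 [ -1. 176.] [ 593. -131.  295.] [-17.  29.  76.  -3.  89. -12.]
1 1.32 -15.0 [ 19. 182.] [ 613. -133.  301.] [-17.  31.  72.  -3.  92. -12.]
1 1.32 -8.0 [ 32. 180.] [ 611. -133.  302.] [-18.  28.  77.  -2.  83. -12.]
1 1.32 -2.8 [ 42. 179.] [ 610. -132.  302.] [-18.  25.  81.  -1.  77. -13.]
1 1.28 0.9 [ 42. 177.] [ 602. -132.  300.] [-19.  23.  84.   0.  72. -14.]
1 1.24 4.4 [ 42. 175.] [ 595. -131.  298.] [-19.  21.  88.   1.  67. -15.]
1 1.2 7.7 [ 42. 173.] [ 588. -131.  295.]
[... 201 characters left out ...]
ne
-1 0.3 -4.0 [-82.  63.] [ 489. -122.  186.] None
-1 0.45 -8.0 [-80.  88.] [ 499. -123.  210.] None
-1 0.6 -12.0 [-75. 112.] [ 513. -124.  232.] None
-1 0.75 -15.0 [-64. 133.] [ 530. -126.  252.] None
-1 0.9 -15.0 [-45. 150.] [ 549. -127.  269.] None
-1 1.05 -15.0 [-24. 165.] [ 570. -129.  284.] None
-1 1.2 -15.0 [ -1. 176.] [ 593. -131.  295.] None
-1 1.32 -15.0 [ 19. 182.] [ 613. -133.  301.] None
-1 1.32 -8.0 [ 32. 180.] [ 611. -133.  302.] None
-1 1.32 -2.8 [ 42. 179.] [ 610. -132.  302.] None
-1 1.28 0.9 [ 42. 177.] [ 602. -132.  300.] None
-1 1.24 4.4 [ 42. 175.] [ 595. -131.  298.] None
-1 1.2 7.7 [ 42. 173.] [ 588. -131.  295.] None
-1 1.17 10.3 [ 42. 172.] [ 583. -130.  293.] None
```

```bash
python3 - <<'E'
from stn import *
gripper_to(60,20)
p,R=stay_pose(0,0,1,extra=100); move_ptp(p,R)
move_linear(stay_pose(0,0)[0],vel=80)
gripper_to(0,25); s=sense();print(s["finger_gap"],s["finger_force"],s["wrist_force"].round(1),s["t"])
if 10<s["finger_gap"]<20:
  for th,ph in UP[:3]:
    p,R=stay_pose(th,ph); move_linear(p,vel=60,attitude=R); s=sense(); print(th,s["eef_pos"].round(1),s["wrist_force"].round(1),s["finger_gap"].round(1),s["wrist_torque"].round(2))
shot("top","up1");shot("wrist","up1w")
E
```

```text
15.494723060718401 24.985934793949127 [-5.9 -1.5  2.7] 7.5417Traceback (most recent call last):
  File "<stdin>", line 8, in <module>
AttributeError: 'float' object has no attribute 'round'
```

```bash
python3 - <<'E'
from stn import *
for th,ph in UP:
    p,R=stay_pose(th,ph); move_linear(p,vel=70,attitude=R); s=sense(); print(th,(s["eef_pos"]-p).round(1),s["wrist_force"].round(1),round(s["finger_gap"],1),s["wrist_torque"].round(2))
    if np.linalg.norm(s["wrist_force"])>35: break
print(s["t"])
cv2.imwrite("pics/u.png",np.vstack([shot("top")[1][100:290,200:460],shot("scene")[1][110:300,200:460]])[:,:,::-1].repeat(1,0))
E
python3 -c "
import cv2;i=cv2.imread('pics/u.png');cv2.imwrite('pics/u.png',cv2.resize(i,None,fx=1.5,fy=1.5))"
```

```text
0.15 [-0.7  0.1 -0.1] [-5.5 -0.7 -3.1] 16.3 [-0.24  0.96 -0.03]
0.3 [-0.7  0.1  0.1] [-5.8 -1.7 -1.8] 15.8 [-0.25  1.02 -0.03]
0.45 [-0.6  0.1  0.2] [-5.9 -0.8  0.2] 15.7 [-0.22  0.93 -0.01]
0.6 [-0.5  0.   0.3] [-6.7 -1.   0.1] 15.9 [-0.14  1.    0.06]
0.75 [-0.5 -0.   0.2] [-6.3 -1.1  2.4] 16.0 [-0.17  1.04  0.06]
0.9 [-0.6 -0.1  0.1] [-5.4 -1.4  4.3] 16.3 [-0.27  1.08  0.1 ]
1.05 [-0.4 -0.2  0.2] [-5.7 -2.1  5.5] 15.7 [-0.3   1.13  0.08]
1.2 [-0.1 -0.3  0.2] [-4.3 -3.5  7. ] 16.0 [-0.35  0.84  0.14]
1.32 [ 0.1 -0.3  0.2] [-2.8 -3.4  7.1] 15.9 [-0.45  0.59  0.16]
12.4667
```

View pics/u.png

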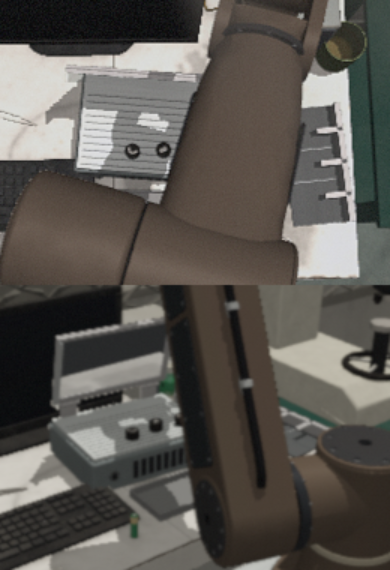

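The guard is raised (scene, lower half), mounts exposed. Forces small; set the foot.

```bash
python3 - <<'E'
from stn import *
for th,ph in OVER+SET+[(1.155,phix(1.155,43))]:
    p,R=stay_pose(th,ph); move_linear(p,vel=40,attitude=R); s=sense(); print(th,(s["eef_pos"]-p).round(1),s["wrist_force"].round(1),round(s["finger_gap"],1),s["wrist_torque"].round(2))
    if np.linalg.norm(s["wrist_force"])>35: break
print(s["t"])
E
```

```text
1.32 [-0.6 -0.2 -0.2] [-1.  -3.9  0.5] 16.2 [-0.68  0.13  0.09]
1.32 [-0.4 -0.2 -0.2] [-2.2 -3.4  1.6] 15.9 [-0.7   0.21  0.02]
1.28 [ 0.  -0.2 -0.1] [-3.6 -3.4  1.5] 16.0 [-0.78  0.75 -0.01]
1.24 [-0.  -0.2 -0.1] [-4.  -3.6  3. ] 15.9 [-0.83  0.85 -0.09]
1.2 [ 0.  -0.2 -0.1] [-4.  -3.7  3.6] 15.9 [-0.79  0.94 -0.15]
1.17 [ 0.  -0.1 -0. ] [-4.4 -3.9  2.2] 15.6 [-0.84  0.98 -0.15]
1.155 [ 0.1 -0.1  0.1] [-5.1 -3.6  4.9] 15.9 [-0.74  1.25 -0.18]
14.6583
```

```bash
python3 - <<'E'
from stn import *
p,R=stay_pose(1.155,phix(1.155,43))
xs=RS@np.array([1,0,0])
for d in (np.array([0,0,-1.5]),np.array([0,0,-3.]),3*xs+[0,0,-3.]):
    move_linear(p+d,vel=20); s=sense(); print((s["eef_pos"]-p).round(1),s["wrist_force"].round(1),s["wrist_torque"].round(2))
cv2.imwrite("pics/w1.png",shot("wrist")[1][:,:,::-1]); 
a=shot("scene")[1][:,:,::-1][120:220,220:400]; cv2.imwrite("pics/s1.png",cv2.resize(a,None,fx=4,fy=4))
E
```

```text
[ 0.4 -0.1  0.1] [-9.9 -2.7 16.7] [-0.51  1.81 -0.11]
[ 0.7 -0.2 -0. ] [-12.   -1.8  25.6] [-0.34  2.   -0.12]
[ 3.2 -0.5  0.4] [-17.9  -2.6  30.7] [-0.35  2.75 -0.15]
```

View pics/w1.png

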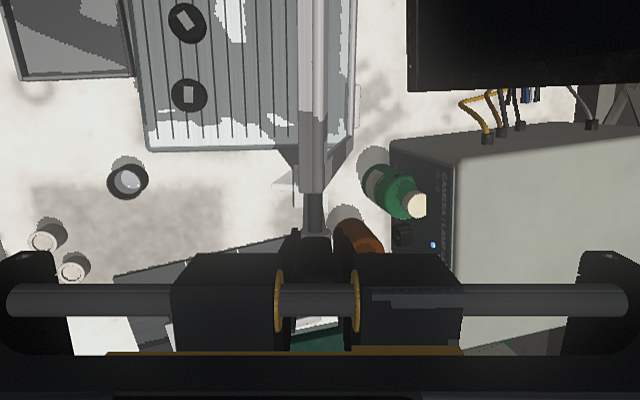

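The wrist view shows the guard edge-on, grip held; the downward push was blocked (25 N without motion), so the foot is on the ledge. Release by small steps and compare.

```bash
python3 - <<'E'
from stn import *
p=sense()["eef_pos"]; move_linear(p+[0,0,.5],vel=20)
s=sense();print(s["wrist_force"].round(1))
s,a=shot("wrist","r0"); gripper_to(19); sleep(.3); s,b=shot("wrist","r1"); gripper_to(30); sleep(.3);s,c=shot("wrist","r2")
f=lambda i:i[0:220,200:400].astype(int)
print(np.abs(f(a)-f(b)).mean(),np.abs(f(b)-f(c)).mean(),s["wrist_force"].round(1))
cv2.imwrite("pics/rr.png",np.hstack([a[0:300,220:420],b[0:300,220:420],c[0:300,220:420]])[:,:,::-1])
E
```

```text
[-6.9 -2.7  5. ]
11.997462121212122 3.689962121212121 [ 0.1 -1.2 -0.6]
```

View pics/rr.png

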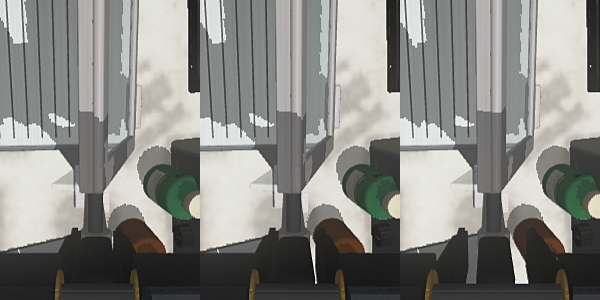

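Guard holds by itself across all three frames. Retreat and look at the mounts (camera towards the robot side so nothing comes near the guard).

```bash
cat >> stn.py <<'E'
LOOK=(np.array([495,15,270.]),RS@down(90))
def mounts(f=None,z=109):
    """bright-faced black discs on the plate: dark blobs of right size, centred by ray onto top plane"""
    s,im=shot("wrist",f); g=cv2.cvtColor(im,cv2.COLOR_RGB2GRAY)
    m=cv2.morphologyEx((g<75).astype(np.uint8),cv2.MORPH_CLOSE,np.ones((3,3)))
    out=[]
    for c in cv2.findContours(m,cv2.RETR_EXTERNAL,cv2.CHAIN_APPROX_NONE)[0]:
        (u,v),r=cv2.minEnclosingCircle(c); P=onz("wrist",(u,v),z,s); q=RS.T@(P-C)
        d=np.linalg.norm(onz("wrist",(u+r,v),z,s)-P)*2
        if 22<d<42 and -101<q[0]<101 and abs(q[1])<140: out.append((P.round(1),q.round(1),round(d,1),(round(u),round(v))))
    return out
E
python3 - <<'E'
from stn import *
s=sense(); p=s["eef_pos"]; z=s["orientation"][:,2]
move_linear(p-100*z,vel=150); q=sense()["eef_pos"]; move_linear([490,-130,q[2]],vel=250)
move_ptp(*LOOK); sleep(.2)
for m in mounts("lk1"): print(m)
print(sense()["t"])
E
```

```text
(array([547.1,  69.1, 109. ]), array([-31.9,  27.4, 109. ]), np.float64(32.4), (376, 227))
(array([517.4,  17.5, 109. ]), array([-57.1, -26.4, 109. ]), np.float64(36.5), (322, 202))
(array([508.7, -44.1, 109. ]), array([-60.5, -88.5, 109. ]), np.float64(33.9), (258, 199))
(array([494.6,  46.8, 109. ]), array([-82.3,   0.8, 109. ]), np.float64(23.9), (350, 177))
20.075
```

View pics/lk1.png

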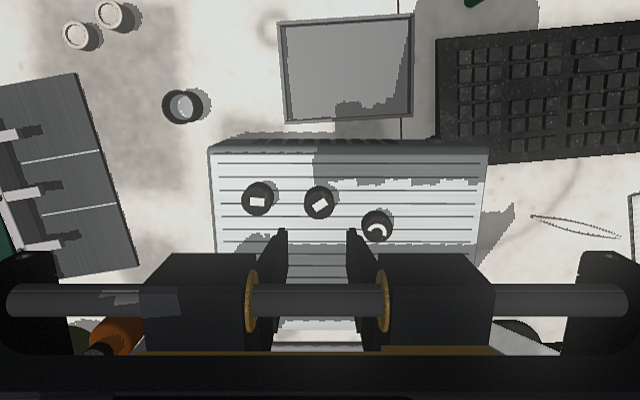

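Mount 1 was knocked back to (377,226) px → (547,69); the others stand at (257,199) and (319,203). I'll drag mount 1 forward with a tilted tool (clear of the guard), then touch the tops to get heights.

```bash
cat >> stn.py <<'E'
def tilt(t): # deg, tool z leaning to the back of the station; closing along station y
    t=np.radians(t); return RS@np.c_[[-np.cos(t),0,-np.sin(t)],[0,1,0],[np.sin(t),0,-np.cos(t)]]
def touch(xy,z0,zmin,step=.4,thr=3.):
    move_linear([*xy,z0],vel=120); sleep(.15); f0=sense()["wrist_force"][2]; z=z0
    while z>zmin:
        z-=step; move_linear([*xy,z],vel=20); s=sense()
        if s["wrist_force"][2]-f0>thr: break
    r=s["eef_pos"][2],s["wrist_force"][2]-f0
    move_linear([*xy,z0+12],vel=120); return r
E
python3 - <<'E'
from stn import *
m=np.array([549,69.]); R=tilt(17); xs=(RS@[1,0,0])[:2]
gripper_to(48,12)
move_ptp([*(m-70*xs),160],R); a=sense()["eef_pos"]
move_linear([*(m-25*xs),150],vel=150); move_linear([*m,95],vel=70)
gripper_to(20); s=sense(); print(s["finger_gap"],s["wrist_force"].round(1))
t=C[:2]+(RS@[-58,30,0])[:2]; move_linear([*t,95],vel=50)
gripper_to(48); move_linear([*(t-20*xs),150],vel=120)
move_ptp(*LOOK); sleep(.2)
for x in mounts("lk2"): print(x)
print(sense()["t"])
E
```

```text
29.366809586514243 [-0.4 -0.2  4.4]
(array([517.1,  15.6, 109. ]), array([-57.2, -28.4, 109. ]), np.float64(33.0), (319, 204))
(array([517.7,  73.3, 109. ]), array([-61.5,  29.2, 109. ]), np.float64(33.5), (378, 200))
(array([507.7, -44.5, 109. ]), array([-61.4, -89. , 109. ]), np.float64(32.5), (256, 200))
(array([504. , 152.9, 109. ]), array([-82. , 107.2, 109. ]), np.float64(29.5), (462, 179))
26.1417
```

```bash
python3 - <<'E'
from stn import *
gripper_to(0); R=tilt(0)
w=lambda x,y:(C+RS@[x,y,0])[:2]
move_ptp([*w(-58,90),125],R)
print("plate",touch(w(-58,85),95,87))
for xy in [(518,73.5),(518,15.5),(510,-44.5)]:
    move_linear([*xy,125],vel=200); print(xy,touch(xy,114,104))
print(sense()["t"])
E
```

```text
plate (np.float64(90.30763365939178), np.float64(4.378255759250256))
(518, 73.5) (np.float64(108.31252927135245), np.float64(6.093273078742605))
(518, 15.5) (np.float64(111.28196290636302), np.float64(6.751753366030423))
(510, -44.5) (np.float64(111.27844575708006), np.float64(6.706535787031976))
42.825
```

```bash
python3 - <<'E'
from stn import *
R=tilt(0)
for q in([405,32,8],[405,88,8],[405,32,130]): print(solve_ik(q,R))
def pick(xy):
    gripper_to(44); move_linear([*xy,130],vel=250); move_linear([*xy,93],vel=80); gripper_to(20,20); s=sense(); print("gap",s["finger_gap"]); 
    move_linear([*xy,150],vel=150)
for xy,t in [((518,15.5),(405,88)),((510,-44.5),(405,32))]:
    pick(xy); move_linear([*t,150],vel=250); move_linear([*t,30],vel=150); move_linear([*t,7.6],vel=40)
    gripper_to(39); move_linear([*t,130],vel=150)
move_ptp(*LOOK); sleep(.2); shot("wrist","lk3"); print([m[1:] for m in mounts()],sense()["t"])
E
```

```text
[-4.81753666e+00  3.35195842e+01  1.29778316e+02 -5.08888749e-14
  1.67020999e+01 -8.99175367e+01]
[ 3.10970507e+00  3.37422315e+01  1.28651612e+02 -5.08888749e-14
  1.76061560e+01 -8.19902949e+01]
[-4.81753666e+00  1.83037082e+01  1.24100694e+02 -2.54444375e-14
  3.75955973e+01 -8.99175367e+01]
gap 29.50743465153621
gap 29.518439860543634
[(array([-61.1,  29.3, 109. ]), np.float64(33.0), (379, 200)), (array([-82. , 103.1, 109. ]), np.float64(37.1), (458, 179))] 56.925
```

View pics/lk3.png

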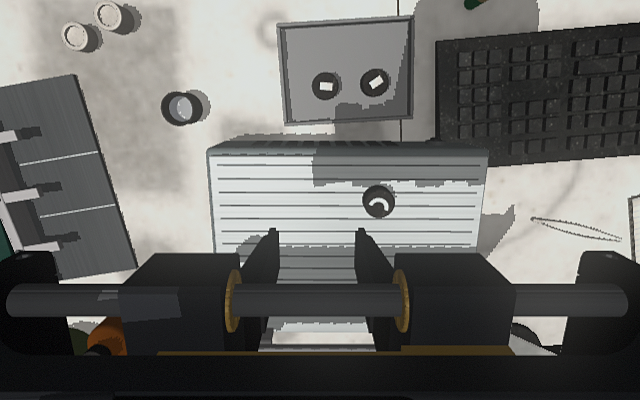

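Both tall mounts stand upright in the tray, px (326,86),(375,82). Now the short one to lane_1.

```bash
cat > rk.py <<'E'
from stn import *
RK=Rz(4.6-90); RO=np.array([495.5,-314.3,0])-RK@[6,0,0]; RR=down(4.6)
def rk(x,y,z): return RO+RK@np.array([x,y,z])
E
python3 - <<'E'
from rk import *
R=tilt(0); xy=(519,73.5)
gripper_to(44); move_linear([*xy,130],vel=250); move_linear([*xy,93],vel=80); gripper_to(20,20); print("gap",sense()["finger_gap"])
move_linear([*xy,170],vel=150); move_linear([430,20,200],vel=250); move_linear([430,-150,200],vel=250)
move_ptp(rk(-18,0,100),RR); move_linear(rk(-18,0,25),vel=120); move_linear(rk(-18,0,11.5),vel=40)
gripper_to(44); s,im=shot("wrist"); cv2.imwrite("pics/pl.png",im[:,:,::-1])
move_linear(rk(-58,0,11.5),vel=120); gripper_to(22); print(sense()["finger_gap"],sense()["wrist_force"].round(1))
ax=RK[:,0]; f0=sense()["wrist_force"]@ax
for x in [*range(-50,9,4),*np.arange(9,18,.8)]:
    move_linear(rk(x,0,11.5),vel=50); s=sense(); f=s["wrist_force"]@ax-f0
    if f<-5: print("stop",x,f); break
print(x,f,s["wrist_force"].round(1),s["t"])
E
```

```text
gap 29.204114417417234
22.52143846742589 [-0.2 -0.4 -0. ]
stop 14.600000000000005 -6.974058081443393
14.600000000000005 -6.974058081443393 [0.4 6.6 0.5] 71.05
```

View pics/pl.png

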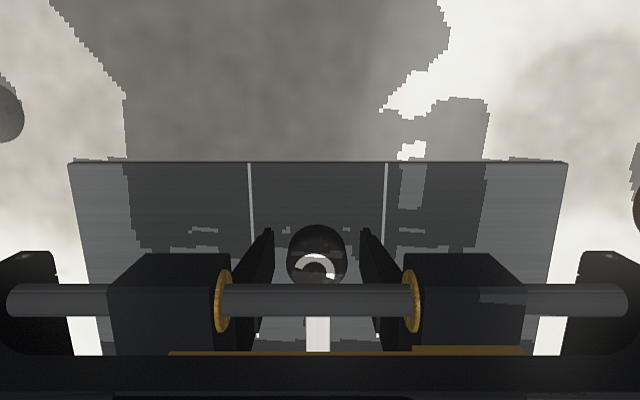

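```bash
python3 - <<'E'
from rk import *
ax=RK[:,0]
for x in (15.4,16.2,17):
    move_linear(rk(x,0,11.5),vel=30); s=sense(); f=s["wrist_force"]@ax; print(x,round(f,1),(s["eef_pos"]-rk(x,0,11.5)).round(1))
    if f<-12: break
move_linear(rk(-55,0,11.5),vel=120); move_linear(rk(-75,0,120),vel=200); sleep(.2)
s,im=shot("wrist","hm"); cv2.imwrite("pics/hm.png",im[:260,:,::-1])
# predicted pixel of mount top centre when home
print(proj("wrist",rk(34,0,26),s),s["t"])
E
```

```text
15.4 -9.7 [-0.3  1.3 -0.1]
16.2 -12.0 [-0.4  1.9 -0.1]
17 -16.2 [-0.5  2.6 -0.1]
[317.7266249  322.88387942] 73.45
```

View pics/hm.png

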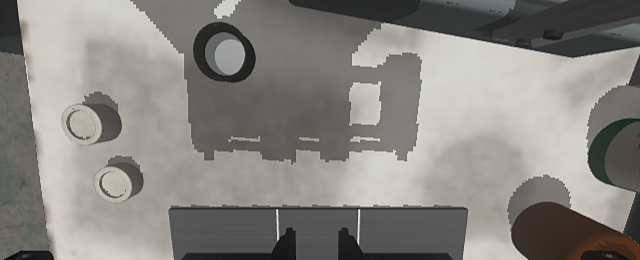

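Push was solidly blocked at the home position (tool 14.3 mm vs 13.8 expected); the view shows nothing disturbed. Look at the rack from the top and approach the stay.

```bash
python3 - <<'E'
from rk import *
p0,Rg=stay_pose(1.155,phix(1.155,43)); g=p0+[3.2,-.5,0.9]
move_linear([480,-200,300],vel=250)
st=g-95*Rg[:,2]
move_ptp([490,-140,st[2]+10],Rg); gripper_to(50)
sleep(.2); s,im=shot("top"); a=im[160:260,370:450]; s2,w=shot("wrist")
cv2.imwrite("pics/chk.png",np.hstack([cv2.resize(a,(320,400),interpolation=cv2.INTER_CUBIC),cv2.resize(w,(480,300))[:400].copy() if 0 else w[:,200:640]])[:,:,::-1])
print(proj("wrist",g,s2),s["t"],g)
E
```

```text
[399.81646823 170.41835093] 75.8083 [ 583.1139303  -130.40891949  293.16629818]
```

View pics/chk.png

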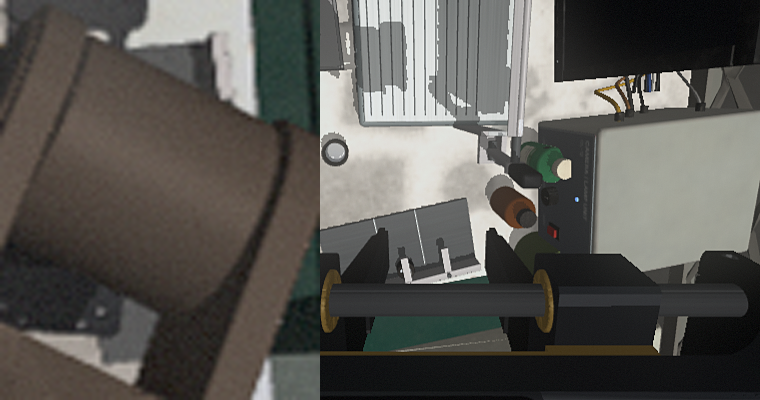

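The mount's edge is visible under a tongue by the rail; the grip appears at ≈(405,172), as predicted (400,170). Grasp and lower.

```bash
python3 - <<'E'
from rk import *
p0,Rg=stay_pose(1.155,phix(1.155,43)); g=p0+[3.2,-.5,0.9]
move_linear(g-95*Rg[:,2],vel=150); move_linear(g,vel=80); print(sense()["wrist_force"].round(1))
gripper_to(0,25); s=sense(); print(s["finger_gap"],s["wrist_force"].round(1))
assert 12<s["finger_gap"]<20
def go(L,v):
    for th,ph in L:
        p,R=stay_pose(th,ph); move_linear(p,vel=v,attitude=R); s=sense(); print(round(th,2),s["wrist_force"].round(1),round(s["finger_gap"],1))
        assert np.linalg.norm(s["wrist_force"])<35
go(SET[::-1],40); go(OVER[::-1],40); go(UP[::-1],60); 
print(sense()["t"])
E
```

```text
[-0.1  0.2 -0.2]
16.096355246782824 [-5.2  0.2  2.2]
1.17 [-2.8 -1.7  1. ] 15.6
1.2 [-3.  -1.9  0.8] 15.9
1.24 [-1.2 -2.5  0.1] 15.8
1.28 [-3.5 -4.2 -0.3] 15.5
1.32 [-1.2 -3.4 -1.6] 16.1
1.32 [-0.5 -4.1 -0.7] 16.5
1.32 [-1.6 -3.6  0.2] 15.9
1.2 [-1.  -4.4 -1.6] 15.7
1.05 [-2.7 -4.2  1.3] 16.0
0.9 [-5.2 -3.4  2.2] 15.7
0.75 [-5.8 -3.3  1.6] 15.9
0.6 [-6.4 -2.3  0.4] 15.9
0.45 [-5.7 -3.  -0.6] 15.6
0.3 [-6.5 -2.2 -1.8] 16.1
0.15 [-6.9 -1.7 -2.2] 15.6
85.2167
```

```bash
python3 - <<'E'
from rk import *
for th in (.1,.06,.03,.015,.005,0,-.005,-.01,-.015,-.02,-.025):
    p,R=stay_pose(th,0); move_linear(p,vel=20,attitude=R); s=sense(); print(th,s["wrist_force"].round(1),s["eef_pos"][2].round(1))
    if s["wrist_force"][2]>5: break
sleep(.3); gripper_to(22); gripper_to(50); sleep(.3)
p=s["eef_pos"]; move_linear(p+[0,0,110],vel=100); move_linear([430,-200,300],vel=250)
move_ptp([206.566,-589.9,250],down(-70)); sleep(.5)
s,im=shot("top"); a=im[135:280,242:442]; cv2.imwrite("pics/fin.png",cv2.resize(a,None,fx=4,fy=4,interpolation=cv2.INTER_CUBIC)[:,:,::-1]); print(s["t"])
E
```

```text
0.1 [-5.7 -3.1 -1.7] 152.2
0.06 [-5.7 -3.4 -3.1] 145.2
0.03 [-7.3 -3.6 -3.7] 140.1
0.015 [-6.6 -3.2 -3.2] 137.5
0.005 [-7.  -3.9 -2.1] 135.8
0 [-6.7 -3.  -3. ] 134.9
-0.005 [-9.1 -3.   5.9] 134.8
93.4167
```

View pics/fin.png

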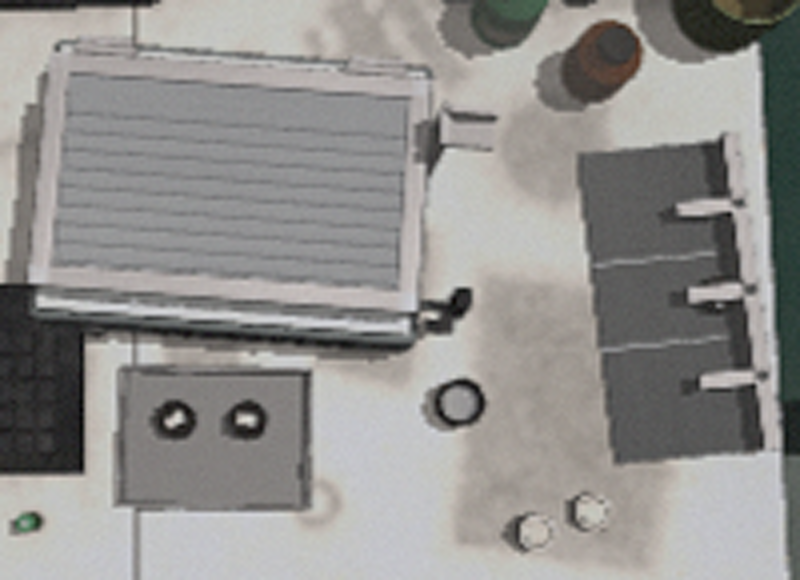

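```bash
python3 - <<'E'
from rk import *
move_ptp([400,-290,230],down(-90)); sleep(.2); s,im=shot("wrist")
u=proj("wrist",rk(34,0,26),s); print(u, [proj("wrist",rk(49,y,26),s).round() for y in(-15,15)], [proj("wrist",rk(19,y,26),s).round() for y in(-15,15)])
x,y=u.astype(int); y0,x0=max(0,y-60),x-80; print(x0,y0)
cv2.imwrite("pics/hc.png",cv2.resize(im[y0:y0+120,x0:x0+160,::-1],None,fx=4,fy=4))
E
```

```text
[367.8066362   75.01948985] [array([383.,  89.]), array([382.,  58.])] [array([354.,  92.]), array([352.,  60.])]
287 15
```

View pics/hc.png

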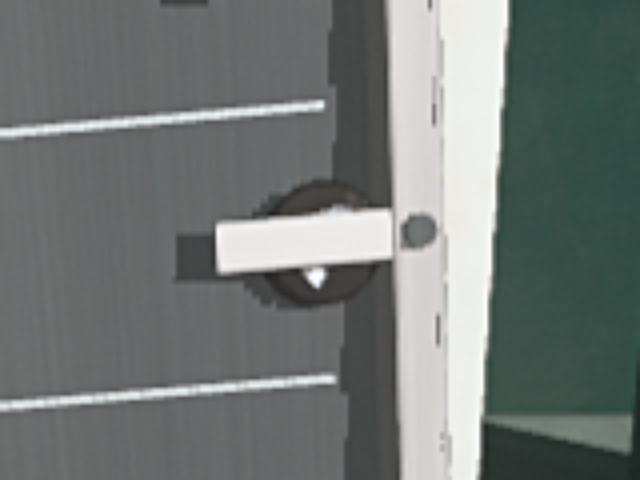

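The mount sits under the middle tongue. Its right edge, at about (388,240) in the crop, meets the rail.

```bash
python3 -c "
from cell import *
print(finish_job())"
```

```text
the job is handed in; nothing more can be done
None
```

The job is handed in: three mounts were present; the short one (18 mm) is home in the middle lane and the two tall ones (21 mm) stand in the grey tray. The guard is shut with its stay hanging, and in the last pictures the bottle and loupe are unmoved; I never worked near the tweezers, but the last one I viewed them in was taken before the final steps.

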